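Clamp the glass cell with the turnbuckle

ROBOT

A 6-joint arm with a two-finger parallel gripper is mounted at the origin on the work surface. World frame = base frame: x ahead of the robot, y to its left, z up, the work surface at z = 0. Lengths are in m, angles in rad, forces in N, time in s.
With the tool pointing down it reaches from about 0.375 to 0.975 m from the base axis. Payload 3.8 kg.
Tool frame: the origin (TCP) lies midway between the tips of the shut fingers; the grasp point (between the pads) lies 19 mm behind it (bot.grip_point_offset is the z of the grasp point in the tool frame, in m); z points along the fingers, y is the line along which they close (so a half turn about z gives the same grasp; the last joint's range is limited). The gripper opens to 85 mm and grips with 20 to 120 N. Pads are 22 mm wide; open, the fingers measure 114 mm over their backs; the gripper's body (76 mm by 85 mm) begins 54 mm behind the grasp point. The pads swing forward as they close: fully open they stand 13 mm farther back than shut.
Start: joints at [-1.176, 0.264, 1.604, -0, 1.274, -0.037], TCP at [0.282, -0.613, 0.21] pointing down, gripper open.
Joint ranges: [-2.63, 2.63], [-0.94, 2.18], [0.31, 2.57], [-1.31, 4.45], [0, 2.66], [-2.55, 2.55]. Speed limits (rad/s): [2.57, 2.57, 3.14, 3.14, 3.14, 3.14].

INTERFACE

Orientations are given as a rotation vector (axis times angle).
In Python, from workcell import sensors, optics, order, bot gives the robot as it stands.
- The arm moves only by the tool play_rows, never from a script. Its argument "commands" is a list of rows, each a list of 6 numbers: the shift along the tool's x, y, z in cm, then the turn, a rotation vector about the tool's x, y, z in rad. In form: [[dx, dy, dz, wx, wy, wz], ...]. A call has 1 to 5 rows; each row shifts and turns the commanded pose from where the row before left it, along the tool's axes as they then stand; what a row does not reach is not made up. A row lasts 1/12 s, in which the tool goes at most 41.7 mm and 7.16 degrees, less where a joint would pass 70% of its speed; a pose out of reach is approached as far as the arm can. A call with a gripper value outside its range is refused whole. "grip" is the closure, from 0 (fully open) to 1 (shut), set as the call begins (left out, the last holds). The fingers move at their own pace and stop on an object; "force" is the grip in N (left out, the last holds). Time passes only in rows, so rows that do not move let the fingers close. It gives the time, the measured TCP pose, the force, the opening and the grip force at its end, in the units of the state.
- sensors.read_state(): the state, without advancing time (a new reading comes with each control period).
- optics.read_camera(name): name is "scene" or "top" or "wrist"; returns the picture (480x640x3 uint8, red, green, blue); there is no depth.
- optics.camera_info(name): a dict with "mtx" (3x3 intrinsics, pixels), "R" (3x3) and "t" (3): a world point X has camera coordinates R X + t. Camera axes: x right, y down, z forward; pixel columns grow to the right and rows downward; lengths in m; the calibration is good to about 2 mm. A picture is of the moment at which its call begins: read the wrist's pose just before it. camera_info takes no time and is no camera call; for the wrist camera it gives the pose at the moment of the call.
- order.finish_job(): hands the job in; it is judged then, once.
The state is a dict: "time": time; "q": joint angles; "joint_vel": joint speeds; "joint_torque": joint torques, N m; "tool_pos": TCP position; "tcp_rot": TCP orientation; "wrist_force": force on the tool from outside, world axes, zero at the start; "torque": the same for the moment, N m; "width": opening from 0.0 (shut) to 1.0 (fully open); "grip_force": force on a finger pad.
Only numpy, scipy, OpenCV 4.12 (cv2) and the standard library are available. Lean on these libraries where they do the work, as an engineer would, in place of code of your own. Each camera call takes 0.05 s, during which the arm holds its last target. There are 200 camera calls.

TASK

Stand the lidded glass cell upright on the bed of the clamp stand, midway between the two rubber feet, then turn the turnbuckle by pushing its bars over, top away from the cell, so that both jaws draw in and their feet grip the cell with about 13 N each (under 6 N it is loose, over 24 N the glass cracks). Let go and leave the cell clamped; do not disturb the bottle, beaker or cork ring.

Things in the scene. Friction and masses are not known exactly. Their poses are not given: they have to be found in the camera images.
- cell_center (a point): Centre (half-way up) of the loose glass cell: a clear glass block with green edges and a white lid, 60 mm (its x) by 46 mm (its y) by 95 mm tall (a 4 mm button on the lid is for the eye only), 0.2 to 0.4 kg, upright (z up). Grasp it across its 46 mm side, by the upper 40 mm.
- cell: The same glass cell, origin at the centre of its underside.
- stand: Fixed grey clamp stand, base plate 240 x 240 x 12 mm, origin at the centre of its underside on the bench. Its x points from the cell bed to the turnbuckle (away from the robot), its y along the turnbuckle's axis (jaw_left is at +y), z up.
- bed (a point): Where the cell stands: top of the base plate, 12 mm above the bench, midway between the jaws, 55 mm towards -x of the stand's origin; axes as the stand's. The cell goes here with its 60 mm side along x, so that its 46 mm width lies between the feet.
- screw_axis (a point): Centre of the turnbuckle body on its axis, which runs along the stand's y: 65 mm to +x of the stand's origin (120 mm from the bed), 85 mm above the bench. Six steel bars of 10 mm diameter stand out at right angles to the axis, 60 degrees apart, all at y = 0. Within 45 mm to either side along y nothing but the bars rises more than 15 mm above the axis.
- turnbuckle (a joint): Turn of the body about the stand's +y, 0 to 4.2 rad (starts at 0 to 0.6): the bars lean q, q + 60, q + 120... degrees from straight up towards the stand's +x. Grows as the top bar is pushed away from the cell; stays where left. Each rad draws BOTH jaws in 5 mm. Needs 0.25 N m to turn free (thread drag); each N of grip on the cell adds 0.010 N m.
- jaw_left: Aluminium jaw at +y of the bed, a bar 215 mm along x, 20 mm thick, top 57 mm above the bench, with a lug at the turnbuckle (top 104 mm). Moved along y only by the turnbuckle. Origin: middle of its inner face, underside, 68 mm from the stand's middle at turnbuckle value 0. Its foot, a rubber disc of 26 mm diameter centred 37 mm above the bench, has its face 34 mm inside the inner face.
- jaw_right: The same jaw mirrored, at -y. Its foot is on a screw spindle set by hand: its face stands 26 to 40 mm inside the jaw's inner face, not reported, so the turn at which the cell is gripped is not known beforehand. The nearer foot first slides the cell over the bed until both bear; from there the grip (equal at both feet within 2 N) grows by some 38 N per rad.
- reagent: Amber bottle, 60 mm diameter, 130 mm tall, bystander; origin at the centre of its underside.
- beaker: Glass beaker, 68 mm diameter, 85 mm tall, bystander; origin at the centre of its underside.
- cork_ring: Cork ring, 100 mm outer diameter, 30 mm high, bystander; origin at the centre of its underside.
- bar_ball (a point): Centre of the 16 mm black ball at the end of one of the six bars, 49 mm from the turnbuckle's axis (ball's outer end 57 mm); it is the bar that stands straight up at turnbuckle value 0. A level push at this ball's height when the bar is up takes 5.1 N free and 7.8 N at 13 N of grip; a bar no longer moving may be read with less. Rubbing on the ball adds a vertical force.
Mind the look-alikes: they are no part of the job. Leave any yellow look-alike of the cell alone.

How it is judged:
By the outcome, as a careful person would: the job done as asked, in the order asked, and still so for the second after the job is handed in, with the robot touching nothing.
It also fails if it takes over 70 s, if anything falls off the work surface, if the arm or the gripper's body presses on something with over 40 N, if the wrist force passes 120 N, or if a joint passes its speed limit or range.

## Working session

There is one attempt and no reset: what is moved stays moved. The work goes in short steps, Python scripts to look and compute and a tool call to move; the robot and the scene stay as the last step left them, time stands still between calls to the robot, and variables do not carry over. Pictures are saved under pics/ and viewed, at most 10 in all, crops included, and the job is handed in when it is done.

Besides the shell and the picture viewer there is one more tool, called after "Emit:" as name(argument=value, ...) on one line, values as JSON. play_rows: Moves the arm, as the interface text tells. Its arguments: {"type":"object","properties":{"commands":{"type":"array","items":{"type":"array","items":{"type":"number"}}},"grip":{"type":"number"},"force":{"type":"number"}},"required":["commands"]}

```bash
mkdir -p pics; ls; python3 - <<'E'
from workcell import sensors, optics, order, bot
import cv2, numpy as np
s=sensors.read_state(); print(s)
for n in ["scene","top"]:
    im=optics.read_camera(n); cv2.imwrite(f"pics/{n}0.png",im[:,:,::-1]); print(n,optics.camera_info(n))
print(optics.camera_info("wrist"), bot.grip_point_offset)
E
```

```text
pics
{'time': 0.0, 'q': array([-1.17590766e+00,  2.64741360e-01,  1.60537083e+00, -2.87200220e-05,
        1.27366737e+00, -3.68903967e-02]), 'joint_vel': array([-7.40258390e-04,  8.59254639e-04,  4.24548678e-05, -1.30294309e-03,
       -3.80818329e-04,  1.31617585e-04]), 'joint_torque': array([ 1.45646700e-03, -5.15108836e+01, -3.67320371e+01, -1.72386308e-05,
        1.28930208e-02,  7.27019682e-06]), 'tool_pos': array([ 0.28217928, -0.61234576,  0.20837171]), 'tcp_rot': array([-3.06656429e+00, -6.72533643e-01,  6.53604190e-04]), 'wrist_force': array([-0.24754472, -0.21755996, -0.74528461]), 'torque': array([-0.02309843,  0.01982885,  0.00187508]), 'grip_force': 0.0, 'width': 0.9999173009852026}
scene {'mtx': array([[494.70204889,   0.        , 320.25714483],
       [  0.        , 494.70204889, 236.51668824],
       [  0.        ,   0.        ,   1.        ]]), 'R': array([[-8.75556833e-01,  4.83115133e-01,  2.00079326e-05],
       [ 2.72086632e-01,  4.93140924e-01, -8.26305569e-01],
       [-3.99210592e-01, -7.23472043e-01, -5.63222075e-01]]), 't': array([ 0.55667727, -0.03866119,  1.28710811])}
top {'mtx': array([[588.88790429,   0.        , 326.86499031],
       [  0.        , 588.88790429, 235.3724336 ],
       [  0.        ,   0.        ,   1.        ]]), 'R': array([[-0.01781282, -0.99974399, -0.01395177],
       [-0.99684271,  0.01883757, -0.07713461],
       [ 0.07737768,  0.01253374, -0.99692307]]), 't': array([-0.03273261,  0.60008579,  1.4020843 ])}
{'mtx': array([[385.47594618,   0.        , 320.42516475],
       [  0.        , 385.47594618, 235.70292227],
       [  0.        ,   0.        ,   1.        ]]), 'R': array([[ 0.41805279, -0.90841895, -0.00262169],
       [-0.87106962, -0.40168042,  0.28264919],
       [-0.25781696, -0.11587861, -0.95921977]]), 't': array([-0.6737867 , -0.03595053,  0.37931005])} -0.0187
```

View pics/scene0.png

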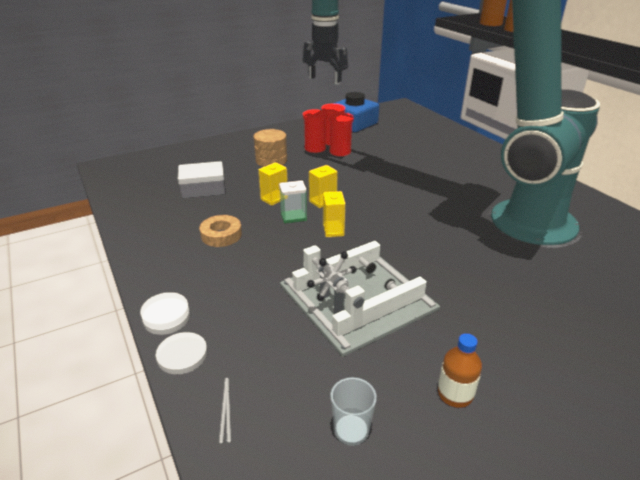

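View pics/top0.png

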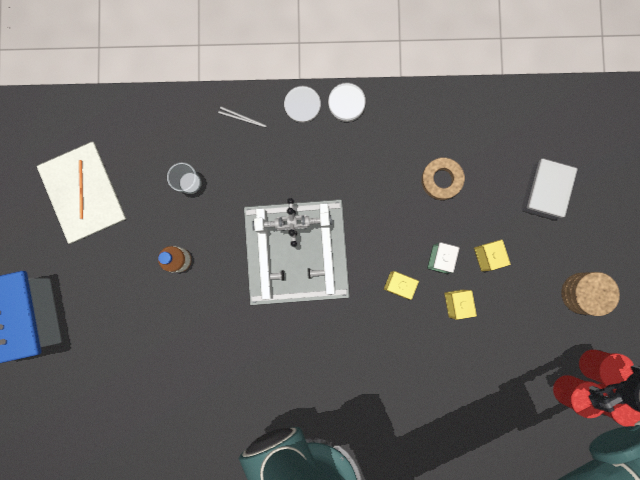

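The cell candidates are the white-lidded, green-edged block (top 445,257; scene 293,200) and three yellow look-alikes (top 402,285; 461,304; 492,255). The white-lidded one fits the description. I'll confirm it in a crop and measure it.

```bash
cat > h.py <<'E'
from workcell import sensors, optics, order, bot
import cv2, numpy as np
from scipy.spatial.transform import Rotation as Ro
def ray(uv,z,c):
    K,R,t=c["mtx"],c["R"],c["t"]
    d=R.T@np.linalg.inv(K)@np.array([uv[0],uv[1],1.]); o=-R.T@t
    return o+d*(z-o[2])/d[2]
def proj(X,c):
    p=c["mtx"]@(c["R"]@np.asarray(X)+c["t"]); return p[:2]/p[2]
E
python3 - <<'E'
from h import *
im=cv2.imread("pics/top0.png"); c=optics.camera_info("top")
cv2.imwrite("pics/crop1.png",cv2.resize(im[190:320,240:480],None,fx=3.3,fy=3.3,interpolation=cv2.INTER_CUBIC))
hsv=cv2.cvtColor(im,cv2.COLOR_BGR2HSV)
m=((hsv[:,:,1]<40)&(hsv[:,:,2]>170)).astype(np.uint8)
m2=np.zeros_like(m); m2[235:280,420:468]=m[235:280,420:468]
k=max(cv2.findContours(m2,0,1)[0],key=cv2.contourArea)
b=cv2.boxPoints(cv2.minAreaRect(k)); print(b)
P=np.array([ray(p,.095,c) for p in b]); print(P, P.mean(0))
e=np.diff(np.vstack([P,P[:1]]),axis=0); print(np.linalg.norm(e,axis=1),np.degrees(np.arctan2(e[:,1],e[:,0])))
# plate
g=((hsv[:,:,2]>90)).astype(np.uint8); g2=np.zeros_like(g); g2[190:320,235:360]=g[190:320,235:360]
k=max(cv2.findContours(g2,0,1)[0],key=cv2.contourArea)
b=cv2.boxPoints(cv2.minAreaRect(k)); print(b)
P=np.array([ray(p,.012,c) for p in b]); print(P, P.mean(0))
e=np.diff(np.vstack([P,P[:1]]),axis=0); print(np.linalg.norm(e,axis=1),np.degrees(np.arctan2(e[:,1],e[:,0])))
E
```

```text
[[432.94122 267.2353 ]
 [439.23535 242.05882]
 [459.23535 247.05884]
 [452.94122 272.2353 ]]
[[ 0.51630624 -0.28537738  0.095     ]
 [ 0.57358279 -0.30157096  0.095     ]
 [ 0.56127687 -0.34680237  0.095     ]
 [ 0.50410327 -0.33048524  0.095     ]] [ 0.5388173  -0.31605899  0.095     ]
[0.05952172 0.04687554 0.05945645 0.04672935] [ -15.78699045 -105.2198336   164.07145109   74.86219269]
[[242.33488 206.02005]
 [341.76422 198.48755]
 [349.2522  297.32938]
 [249.82288 304.86188]]
[[ 0.67635448  0.16243893  0.012     ]
 [ 0.69015063 -0.08171061  0.012     ]
 [ 0.44900267 -0.09504482  0.012     ]
 [ 0.43505807  0.14589568  0.012     ]] [0.56264146 0.0328948  0.012     ]
[0.24453902 0.24151633 0.24134369 0.24186285] [ -86.76582791 -176.83506956   93.31233958    3.9220542 ]
```

View pics/crop1.png

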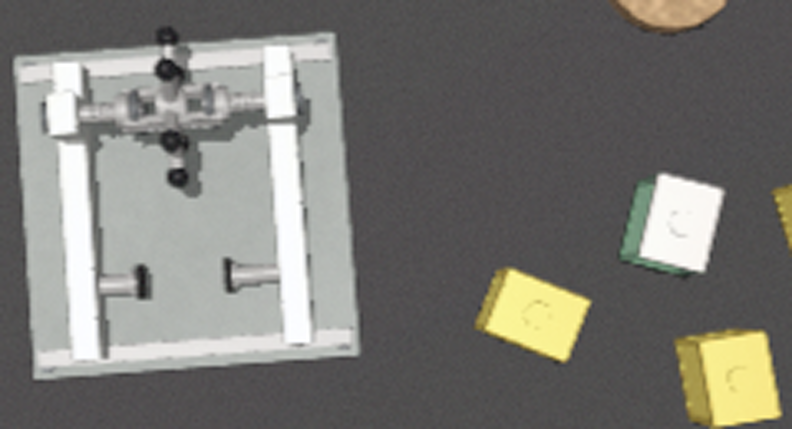

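The crop confirms it: the white lid with green sides is at crop (680,222), and the yellow blocks are at (535,315) and (728,375). The stand has its turnbuckle at crop (170,105) and its feet faces at (150,280) and (226,272). Next is a move planner.

```bash
cat >> h.py <<'E'
def plan(pos,yaw,n,tilt=None):
    """n rows from the measured pose to pos [m], tool down, tool x at yaw [deg]"""
    s=sensors.read_state(); p=s["tool_pos"]; R=Ro.from_rotvec(s["tcp_rot"])
    a=np.radians(yaw); X=np.array([np.cos(a),np.sin(a),0]); Z=np.array([0,0,-1.])
    T=Ro.from_matrix(np.c_[X,np.cross(Z,X),Z])
    w=(R.inv()*T).as_rotvec()/n; d=(np.asarray(pos)-p)/n*100
    print("t",round(s["time"],2),"pos",p.round(4),"d_mm",(d*n*10).round(1),"F",s["wrist_force"].round(2),"w",round(s["width"],3))
    for i in range(n):
        print((R.inv().apply(d)).round(2).tolist()+w.round(3).tolist(),end=",\n"); R=R*Ro.from_rotvec(w)
E
python3 -c "
from h import *
plan([.539,-.316,.20],-15.6,12)"
```

```text
t 0.1 pos [ 0.2822 -0.6124  0.2085] d_mm [256.8 296.4  -8.5] F [ 0.34 -0.46 -0.01] w 1.007
[2.98, -1.35, 0.07, -0.0, 0.0, 0.059],
[2.89, -1.52, 0.07, -0.0, 0.0, 0.059],
[2.8, -1.69, 0.07, -0.0, 0.0, 0.059],
[2.7, -1.85, 0.07, -0.0, 0.0, 0.059],
[2.58, -2.0, 0.07, -0.0, 0.0, 0.059],
[2.46, -2.15, 0.07, -0.0, 0.0, 0.059],
[2.33, -2.29, 0.07, -0.0, 0.0, 0.059],
[2.19, -2.42, 0.07, -0.0, 0.0, 0.059],
[2.05, -2.55, 0.07, -0.0, 0.0, 0.059],
[1.89, -2.66, 0.07, -0.0, 0.0, 0.059],
[1.73, -2.77, 0.07, -0.0, 0.0, 0.059],
[1.57, -2.87, 0.07, -0.0, 0.0, 0.059],
```

Emit:
play_rows(commands=[[2.98,-1.35,0.07,0,0,0.059],[2.89,-1.52,0.07,0,0,0.059],[2.8,-1.69,0.07,0,0,0.059],[2.7,-1.85,0.07,0,0,0.059],[2.58,-2.0,0.07,0,0,0.059]], grip=0.25)

```text
time: 0.52
tool_pos: [0.39, -0.4881, 0.2055]
tcp_rot: [-3.134, -0.209, 0.001]
wrist_force: [0.4, 0.4, 0.5]
width: 0.752
grip_force: 0.0
```

Emit:
play_rows(commands=[[2.46,-2.15,0.07,0,0,0.059],[2.33,-2.29,0.07,0,0,0.059],[2.19,-2.42,0.07,0,0,0.059],[2.05,-2.55,0.07,0,0,0.059],[1.89,-2.66,0.07,0,0,0.059]])

```text
time: 0.93
tool_pos: [0.4974, -0.3648, 0.2021]
tcp_rot: [-3.131, 0.253, 0.001]
wrist_force: [0.2, 0.4, 0.2]
width: 0.749
grip_force: 0.0
```

Emit:
play_rows(commands=[[1.73,-2.77,0.07,0,0,0.059],[1.57,-2.87,0.07,0,0,0.059],[0,0,0,0,0,0],[0,0,0,0,0,0]])

```text
time: 1.27
tool_pos: [0.5405, -0.3154, 0.2005]
tcp_rot: [-3.112, 0.427, 0.002]
wrist_force: [-0.4, 0.4, -0.0]
width: 0.748
grip_force: 0.0
```

```bash
python3 -c "
from h import *
plan([.539,-.316,.054],-15.6,5)
c=optics.camera_info('wrist'); im=optics.read_camera('wrist')[:,:,::-1].copy(); cv2.imwrite('pics/w1.png',im)
print(-c['R'].T@c['t'])
hsv=cv2.cvtColor(im,cv2.COLOR_BGR2HSV)
m=((hsv[:,:,1]<40)&(hsv[:,:,2]>150)).astype(np.uint8)
u=proj([.539,-.316,.095],c);print(u)
for k in cv2.findContours(m,0,1)[0]:
  if cv2.contourArea(k)>1500:
    b=cv2.boxPoints(cv2.minAreaRect(k));P=np.array([ray(p,.095,c) for p in b]);e=np.diff(np.vstack([P,P[:1]]),axis=0)
    print(b.tolist(),P.mean(0),np.linalg.norm(e,axis=1),np.degrees(np.arctan2(e[:,1],e[:,0])))
"
```

```text
t 1.27 pos [ 0.5405 -0.3154  0.2005] d_mm [  -1.5   -0.6 -146.5] F [-0.39  0.36 -0.05] w 0.748
[-0.02, 0.02, 2.93, -0.0, 0.0, -0.0],
[-0.02, 0.02, 2.93, -0.0, 0.0, -0.0],
[-0.02, 0.02, 2.93, -0.0, 0.0, -0.0],
[-0.02, 0.02, 2.93, -0.0, 0.0, -0.0],
[-0.02, 0.02, 2.93, -0.0, 0.0, -0.0],
[ 0.61043189 -0.33483413  0.36422473]
[322.28856734 227.78452631]
[[293.0, 183.0], [357.0, 183.0], [357.0, 263.0], [293.0, 263.0]] [ 0.5410446  -0.31859983  0.095     ] [0.04480563 0.05968891 0.04762252 0.05968894] [-105.62872157  165.90889719   74.38228138  -16.79531239]
[[-110.66146850585938, 178.62828063964844], [17.045955657958984, 109.81504821777344], [140.83517456054688, 339.54998779296875], [13.127750396728516, 408.36322021484375]] [ 0.5683305  -0.08828524  0.095     ] [0.10949615 0.18295132 0.13339018 0.19767215] [ -80.96365174 -176.70073302  103.84678301   -3.14575306]
```

View pics/w1.png

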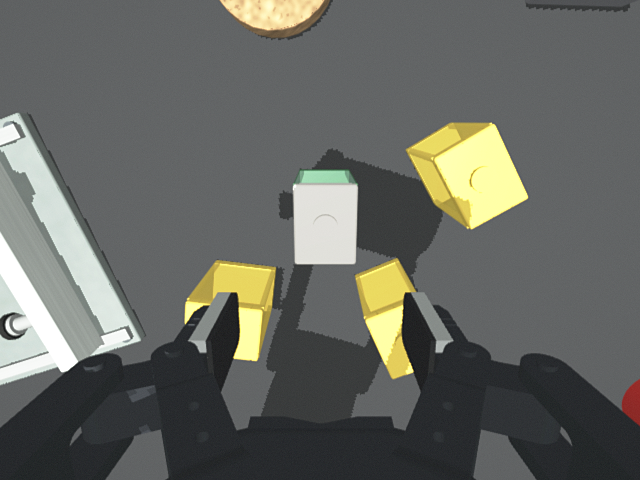

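The wrist view shows the white lid at (293–357, 183–263), square to the gripper. The yellow blocks at (245,300) and (390,310) are behind and clear of the fingers. I'm descending.

Emit:
play_rows(commands=[[0,0.04,3.0,0,0,0],[0,0.04,3.0,0,0,0],[0,0.04,3.0,0,0,0],[0,0.03,3.0,0,0,0],[0,0.02,2.6,0,0,0]])

```text
time: 1.73
tool_pos: [0.5375, -0.3197, 0.0532]
tcp_rot: [-3.111, 0.435, 0.002]
wrist_force: [-0.5, -0.6, -0.7]
width: 0.753
grip_force: 0.0
```

Emit:
play_rows(commands=[[0,0,0,0,0,0],[0,0,0,0,0,0],[0,0,0,0,0,0],[0,0,0,0,0,0],[0,0,0,0,0,0]], grip=1, force=40)

```text
time: 2.15
tool_pos: [0.5405, -0.3199, 0.0574]
tcp_rot: [3.11, -0.433, 0.005]
wrist_force: [0.4, -0.4, -4.2]
width: 0.527
grip_force: 47.1
```

Emit:
play_rows(commands=[[0,0,0,0,0,0],[0,0,0,0,0,0],[0,0,-0.5,0,0,0],[0,0,-1.5,0,0,0],[0,0,-3.0,0,0,0]])

```text
time: 2.57
tool_pos: [0.5362, -0.3166, 0.1017]
tcp_rot: [-3.108, 0.432, 0.012]
wrist_force: [0.3, 0.1, -2.8]
width: 0.529
grip_force: 47.0
```

Emit:
play_rows(commands=[[0,0,-3.5,0,0,0],[0,0,-3.5,0,0,0],[0,0,-2.5,0,0,0],[0,0,0,0,0,0]])

```text
time: 2.9
tool_pos: [0.5434, -0.3212, 0.2092]
tcp_rot: [3.106, -0.431, 0.02]
wrist_force: [2.3, -0.7, -2.0]
width: 0.527
grip_force: 47.3
```

```bash
python3 -c "
from h import *
plan([.5077,.0296,.198],3.4,12)
c=optics.camera_info('wrist'); im=optics.read_camera('wrist')[:,:,::-1].copy(); cv2.imwrite('pics/w2.png',im)
"
```

```text
t 2.9 pos [ 0.5434 -0.3212  0.2092] d_mm [-35.7 350.8 -11.2] F [ 2.26 -0.74 -1.95] w 0.527
[-1.08, -2.73, 0.07, 0.001, -0.001, -0.028],
[-1.01, -2.76, 0.07, 0.001, -0.001, -0.028],
[-0.93, -2.79, 0.07, 0.001, -0.001, -0.028],
[-0.85, -2.81, 0.08, 0.001, -0.001, -0.028],
[-0.77, -2.84, 0.08, 0.001, -0.001, -0.028],
[-0.69, -2.86, 0.08, 0.001, -0.001, -0.028],
[-0.61, -2.87, 0.08, 0.001, -0.001, -0.028],
[-0.53, -2.89, 0.08, 0.001, -0.001, -0.028],
[-0.45, -2.9, 0.09, 0.001, -0.001, -0.028],
[-0.37, -2.92, 0.09, 0.001, -0.001, -0.028],
[-0.29, -2.92, 0.09, 0.001, -0.001, -0.028],
[-0.21, -2.93, 0.09, 0.001, -0.001, -0.028],
```

Emit:
play_rows(commands=[[-1.08,-2.73,0.07,0,0,-0.028],[-1.01,-2.76,0.07,0,0,-0.028],[-0.93,-2.79,0.07,0,0,-0.028],[-0.85,-2.81,0.08,0,0,-0.028],[-0.77,-2.84,0.08,0,0,-0.028]])

```text
time: 3.37
tool_pos: [0.5225, -0.1708, 0.1939]
tcp_rot: [-3.133, 0.212, 0.006]
wrist_force: [0.1, 0.3, -3.1]
width: 0.525
grip_force: 47.1
```

Emit:
play_rows(commands=[[-0.69,-2.86,0.08,0,0,-0.028],[-0.61,-2.87,0.08,0,0,-0.028],[-0.53,-2.89,0.08,0,0,-0.028],[-0.45,-2.9,0.08,0,0,-0.028],[-0.37,-2.92,0.08,0,0,-0.028]])

```text
time: 3.78
tool_pos: [0.5075, -0.0248, 0.1901]
tcp_rot: [-3.141, -0.008, 0.006]
wrist_force: [-0.3, 0.2, -2.5]
width: 0.527
grip_force: 47.1
```

Emit:
play_rows(commands=[[-0.29,-2.92,0.08,0,0,-0.028],[-0.21,-2.0,0.08,0,0,-0.028],[0,-0.5,0,0,0,0],[0,0,0,0,0,0],[0,0,0,0,0,0]])

```text
time: 4.2
tool_pos: [0.5028, 0.0274, 0.1897]
tcp_rot: [3.139, 0.095, -0.003]
wrist_force: [0.7, -0.2, -2.8]
width: 0.524
grip_force: 47.1
```

```bash
python3 -c "
from h import *
plan([.5077,.0296,.069],3.4,5)
print(sensors.read_state()['tcp_rot'])
c=optics.camera_info('wrist'); im=optics.read_camera('wrist')[:,:,::-1].copy(); cv2.imwrite('pics/w3.png',im)
t=optics.read_camera('top')[:,:,::-1].copy(); cv2.imwrite('pics/t3.png',t)
"
```

```text
t 4.2 pos [0.5028 0.0274 0.1897] d_mm [   4.9    2.2 -120.7] F [ 0.71 -0.17 -2.77] w 0.524
[0.11, -0.04, 2.41, 0.0, 0.0, 0.0],
[0.11, -0.04, 2.41, 0.0, 0.0, 0.0],
[0.1, -0.04, 2.41, 0.0, 0.0, 0.0],
[0.1, -0.04, 2.41, 0.0, 0.0, 0.0],
[0.1, -0.04, 2.41, 0.0, 0.0, 0.0],
[ 3.13942636  0.09488049 -0.00339129]
```

View pics/w3.png

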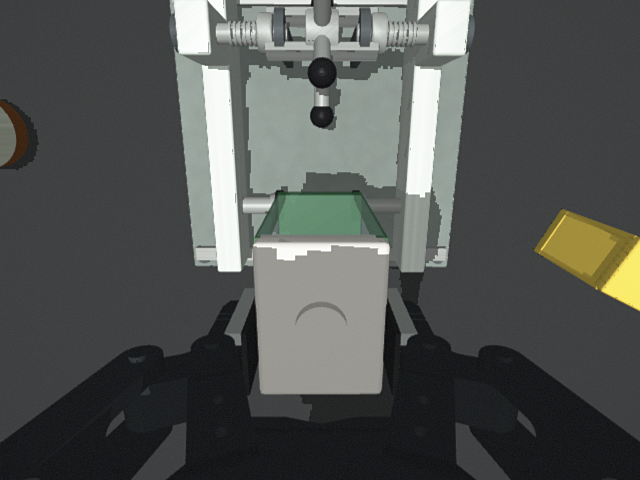

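The wrist view shows the cell held square, with its lid at 256–388 (centre 321). The jaws are symmetric about column ~322 and the bar ball is at (321,72). Now I'll locate the feet faces in the first top picture.

```bash
python3 -c "
from h import *
c=optics.camera_info('top')
im=cv2.imread('pics/top0.png'); h=im.max(axis=2)
for r in range(266,282): print(r,h[r,268:328].tolist())
B=np.array([.5077,.0296,.037]);y=np.array([-.057,.998,0])
for d in (.034,.028,.042): print(d,proj(B+(y*d if d==.034 else -y*d),c))
print(proj(B,c))
"
```

```text
266 [174, 110, 104, 163, 182, 181, 182, 181, 181, 180, 180, 177, 181, 181, 181, 183, 181, 180, 178, 179, 182, 180, 181, 180, 181, 179, 180, 180, 177, 178, 176, 176, 178, 175, 179, 179, 178, 180, 178, 180, 179, 179, 179, 177, 179, 179, 178, 179, 178, 179, 180, 181, 181, 180, 180, 169, 232, 255, 255, 255]
267 [180, 112, 107, 164, 183, 182, 180, 183, 180, 180, 179, 181, 179, 180, 180, 180, 180, 180, 179, 182, 179, 179, 180, 180, 177, 182, 180, 179, 178, 176, 177, 176, 178, 177, 179, 180, 181, 179, 181, 176, 174, 174, 178, 180, 177, 177, 180, 181, 180, 180, 180, 181, 181, 180, 179, 179, 231, 253, 255, 255]
268 [186, 111, 109, 164, 181, 183, 183, 182, 181, 179, 178, 180, 179, 179, 182, 179, 179, 181, 178, 181, 182, 181, 180, 180, 179, 181, 181, 180, 178, 178, 179, 178, 178, 178, 179, 182, 181, 181, 183, 143, 91, 98, 158, 177, 177, 179, 179, 181, 181, 181, 179, 180, 182, 181, 183, 181, 230, 253, 255, 255]
269 [193, 114, 106, 164, 183, 184, 183, 179, 180, 178, 178, 177, 178, 174, 173, 173, 176, 180, 180, 183, 181, 182, 180, 181, 181, 180, 179, 180, 180, 179, 180, 180, 181, 181, 179, 179, 18
[... 3151 characters left out ...]
3, 181, 181, 179, 179, 180, 179, 141, 95, 88, 112, 121, 166, 180, 179, 180, 182, 180, 181, 179, 180, 179, 178, 181, 182, 182, 181, 183, 181, 180, 180, 182, 182, 180, 180, 181, 183, 183, 182, 184, 185, 182, 184, 180, 182, 184, 182, 182, 184, 184, 173, 227, 252, 254]
281 [233, 174, 112, 106, 164, 183, 179, 180, 181, 180, 180, 180, 180, 180, 181, 181, 181, 182, 182, 183, 179, 181, 180, 181, 180, 179, 178, 180, 181, 179, 182, 184, 183, 183, 181, 182, 181, 182, 181, 182, 181, 183, 183, 184, 183, 183, 185, 183, 184, 182, 182, 181, 181, 182, 182, 183, 181, 209, 246, 255]
0.034 [282.53540003 274.87812441]
0.028 [308.4279468  272.92662572]
0.042 [314.27721294 272.48577163]
[296.73224679 273.80812044]
```

Feet faces are at px ≈284 (left, ~30.5 mm from the middle) and ≈307.5 (right, ~26 mm). The gap is ~56 mm, its midpoint ~2 mm to +y. I'll place the cell at the middle of that gap.

Emit:
play_rows(commands=[[0.3,-0.19,0,0,0,0],[0.3,-0.19,0.5,0,0,0],[0,0,2.0,0,0,0],[0,0,2.5,0,0,0],[0,0,2.5,0,0,0]])

```text
time: 4.72
tool_pos: [0.5108, 0.0314, 0.1158]
tcp_rot: [3.14, 0.092, 0.004]
wrist_force: [-0.3, -0.2, -3.8]
width: 0.528
grip_force: 47.2
```

Emit:
play_rows(commands=[[0,0,2.0,0,0,0],[0,0,1.5,0,0,0],[0,0,0.7,0,0,0],[0,0,0.3,0,0,0],[0,0,0,0,0,0]])

```text
time: 5.13
tool_pos: [0.5093, 0.0316, 0.0705]
tcp_rot: [-3.14, -0.093, 0.001]
wrist_force: [0.0, -0.1, -2.5]
width: 0.524
grip_force: 47.0
```

Emit:
play_rows(commands=[[0,0,0.1,0,0,0],[0,0,0.1,0,0,0],[0,0,0,0,0,0]])

```text
time: 5.38
tool_pos: [0.5104, 0.0318, 0.0701]
tcp_rot: [3.14, 0.094, 0.003]
wrist_force: [-0.2, 0.1, -2.5]
width: 0.531
grip_force: 47.0
```

Emit:
play_rows(commands=[[0,0,0.1,0,0,0],[0,0,0,0,0,0]])

```text
time: 5.55
tool_pos: [0.5097, 0.0319, 0.0685]
tcp_rot: [3.14, 0.094, 0.002]
wrist_force: [-0.1, 0.1, -2.7]
width: 0.533
grip_force: 47.0
```

Emit:
play_rows(commands=[[0,0,0.1,0,0,0],[0,0,0,0,0,0]])

```text
time: 5.72
tool_pos: [0.5093, 0.0319, 0.067]
tcp_rot: [3.14, 0.094, 0.0]
wrist_force: [0.0, 0.3, -2.7]
width: 0.527
grip_force: 47.0
```

Emit:
play_rows(commands=[[0,0,0.05,0,0,0],[0,0,0,0,0,0],[0,0,0,0,0,0]])

```text
time: 5.97
tool_pos: [0.5093, 0.0318, 0.0664]
tcp_rot: [-3.14, -0.094, 0.0]
wrist_force: [-1.1, -0.0, -2.5]
width: 0.526
grip_force: 47.0
```

Emit:
play_rows(commands=[[0,0,0.05,0,0,0],[0,0,0,0,0,0]])

```text
time: 6.13
tool_pos: [0.5093, 0.0318, 0.0659]
tcp_rot: [-3.14, -0.094, 0.0]
wrist_force: [0.6, -0.4, -3.4]
width: 0.527
grip_force: 47.0
```

Emit:
play_rows(commands=[[0,0,0.05,0,0,0],[0,0,0,0,0,0]])

```text
time: 6.3
tool_pos: [0.5093, 0.0318, 0.0654]
tcp_rot: [3.14, 0.094, -0.0]
wrist_force: [0.5, -0.8, -2.8]
width: 0.529
grip_force: 47.0
```

Emit:
play_rows(commands=[[0,0,0.05,0,0,0],[0,0,0,0,0,0]])

```text
time: 6.47
tool_pos: [0.5093, 0.0318, 0.0649]
tcp_rot: [-3.14, -0.094, 0.0]
wrist_force: [-0.2, -0.8, -2.6]
width: 0.529
grip_force: 47.0
```

Emit:
play_rows(commands=[[0,0,0.1,0,0,0],[0,0,0,0,0,0]])

```text
time: 6.63
tool_pos: [0.5092, 0.0318, 0.0638]
tcp_rot: [3.14, 0.094, -0.0]
wrist_force: [-0.6, -0.6, -3.3]
width: 0.526
grip_force: 47.0
```

Emit:
play_rows(commands=[[0,0,0.1,0,0,0],[0,0,0,0,0,0]])

```text
time: 6.8
tool_pos: [0.5097, 0.0319, 0.0636]
tcp_rot: [-3.14, -0.094, -0.001]
wrist_force: [-1.3, -0.4, 2.4]
width: 0.529
grip_force: 47.6
```

```bash
python3 -c "
from h import *
im=optics.read_camera('scene')[:,:,::-1].copy(); cv2.imwrite('pics/s4.png',cv2.resize(im[180:370,260:460],None,fx=3,fy=3,interpolation=cv2.INTER_CUBIC))
"
```

```text
(no output)
```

View pics/s4.png

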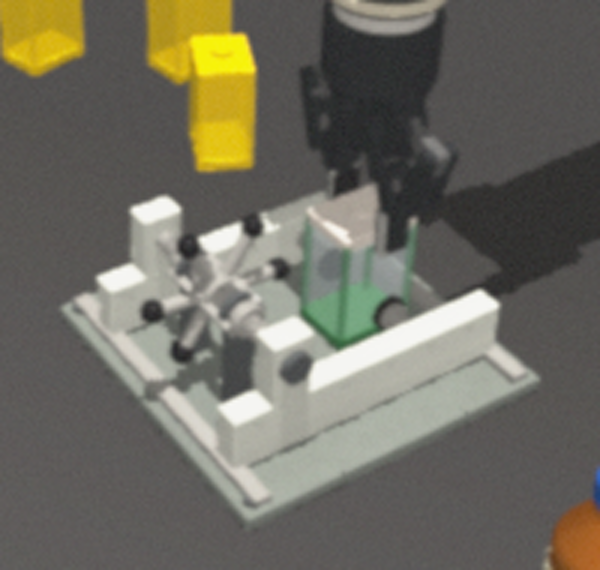

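The scene crop shows the cell upright on the bed between the feet, with the green base at crop (345,310). The bar balls are visible at the turnbuckle, and the wrist force flipped sign on touchdown. I'm releasing and backing off.

Emit:
play_rows(commands=[[0,0,0,0,0,0],[0,0,0,0,0,0],[0,0,0,0,0,0],[0,0,-1.0,0,0,0],[0,0,-3.0,0,0,0]], grip=0.25)

```text
time: 7.27
tool_pos: [0.5052, 0.0317, 0.0994]
tcp_rot: [-3.14, -0.094, 0.015]
wrist_force: [0.1, 0.1, -1.2]
width: 0.751
grip_force: 0.0
```

Emit:
play_rows(commands=[[0,0,-4.0,0,0,0],[-1.0,0,-4.0,0,0,0],[-1.0,0,-2.0,0,0,0],[0,0,0,0,0,0],[0,0,0,0,0,0]], grip=1)

```text
time: 7.68
tool_pos: [0.4907, 0.0306, 0.2057]
tcp_rot: [3.14, 0.094, 0.008]
wrist_force: [-0.4, 0.0, -1.3]
width: 0.037
grip_force: 0.0
```

```bash
python3 -c "
from h import *
plan([.5077,.0296,.198],3.3,1)
c=optics.camera_info('wrist'); im=optics.read_camera('wrist')[:,:,::-1].copy(); cv2.imwrite('pics/w5.png',im)
np.save('w5.npy',np.array([c],dtype=object))
t=optics.read_camera('top')[:,:,::-1].copy(); cv2.imwrite('pics/t5.png',t)
B=np.array([.5077,.0298]);x=np.array([.9984,.0567]);
for q in (.4,.5,.6):
  for k in (-1,0): 
    a=q+k*np.pi/3; P=[*(B+x*(.12+.049*np.sin(a))),.085+.049*np.cos(a)]; print(q,k,proj(P,c))
g=cv2.cvtColor(im,cv2.COLOR_BGR2HSV); m=(g[:,:,2]<30).astype(np.uint8); m[300:]=0
for k in cv2.findContours(m,0,1)[0]:
  if cv2.contourArea(k)>100: print(cv2.minEnclosingCircle(k),cv2.contourArea(k))
"
```

```text
t 7.68 pos [0.4907 0.0306 0.2057] d_mm [17.  -1.  -7.7] F [-0.4   0.01 -1.32] w 0.037
[1.69, 0.2, 0.78, 0.0, -0.005, 0.002],
0.4 -1 [324.24846522  60.64495023]
0.4 0 [324.833111   -39.62742763]
0.5 -1 [324.3295079   52.25843918]
0.5 0 [324.83806625 -47.50173878]
0.6 -1 [324.40873617  43.23758904]
0.6 0 [324.83206039 -54.45260398]
((358.5, 189.5), 13.729630470275879) 130.0
((326.5, 57.5), 16.324926376342773) 214.0
```

View pics/w5.png

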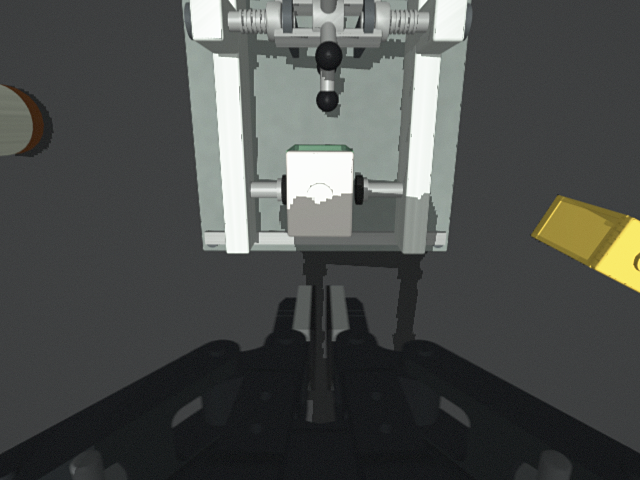

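The wrist view shows the cell upright between the feet (lid 287–353, feet at columns 284 and 360). The bars to push have balls at (329,57) and (327,100), so q ≈ 0.45. I'm moving shut fingers behind the upper ball.

```bash
python3 -c "
from h import *
plan([.567,.031,.19],3.2,4)"
```

```text
t 7.78 pos [0.4889 0.0306 0.2024] d_mm [ 78.1   0.4 -12.4] F [-1.16 -0.39 -0.3 ] w 0.001
[1.95, 0.11, 0.31, -0.0, 0.0, 0.001],
[1.95, 0.11, 0.31, -0.0, 0.0, 0.001],
[1.95, 0.1, 0.31, -0.0, 0.0, 0.001],
[1.95, 0.1, 0.31, -0.0, 0.0, 0.001],
```

Emit:
play_rows(commands=[[1.95,0.1,0.3,0,0,0],[1.95,0.1,0.3,0,0,0],[1.95,0.1,0.3,0,0,0],[1.95,0.1,0.3,0,0,0],[0,0,2.0,0,0,0]])

```text
time: 8.2
tool_pos: [0.5723, 0.0313, 0.1719]
tcp_rot: [3.14, 0.094, 0.008]
wrist_force: [0.7, -0.3, 1.3]
width: -0.001
grip_force: 0.0
```

Emit:
play_rows(commands=[[0,0,3.0,0,0,0],[0,0,2.0,0,0,0],[0,0,0.4,0,0,0],[0,0,0,0,0,0],[0,0,0,0,0,0]])

```text
time: 8.62
tool_pos: [0.5672, 0.0313, 0.1164]
tcp_rot: [-3.14, -0.094, 0.003]
wrist_force: [-0.2, 0.3, 0.5]
width: -0.003
grip_force: 0.0
```

Emit:
play_rows(commands=[[0.4,0,0,0,0,0],[0.4,0,0,0,0,0]])

```text
time: 8.78
tool_pos: [0.5771, 0.0318, 0.1188]
tcp_rot: [3.14, 0.094, 0.005]
wrist_force: [0.1, 0.7, -0.3]
width: 0.002
grip_force: 0.0
```

Emit:
play_rows(commands=[[0.3,0,0,0,0,0],[0.3,0,0,0,0,0]])

```text
time: 8.95
tool_pos: [0.5829, 0.0322, 0.1184]
tcp_rot: [3.14, 0.094, 0.004]
wrist_force: [0.0, -0.2, 0.2]
width: 0.002
grip_force: 0.0
```

Emit:
play_rows(commands=[[0.3,0,0,0,0,0],[0.3,0,0,0,0,0]])

```text
time: 9.12
tool_pos: [0.5881, 0.0325, 0.1175]
tcp_rot: [3.14, 0.094, 0.001]
wrist_force: [-0.7, -0.5, 0.1]
width: -0.002
grip_force: 0.0
```

Emit:
play_rows(commands=[[0.3,0,0,0,0,0],[0.3,0,0,0,0,0]])

```text
time: 9.28
tool_pos: [0.5937, 0.0329, 0.117]
tcp_rot: [-3.14, -0.094, 0.0]
wrist_force: [0.1, 0.5, 0.4]
width: -0.002
grip_force: 0.0
```

```bash
python3 -c "
from h import *
a=optics.read_camera('scene')[:,:,::-1].copy()[210:340,270:430]; b=optics.read_camera('wrist')[:,:,::-1].copy()
a=cv2.resize(a,(480,390),interpolation=cv2.INTER_CUBIC); b=cv2.resize(b[100:360,200:440],(312,338))
o=np.zeros((390,792,3),np.uint8); o[:,:480]=a; o[:338,480:]=b
cv2.imwrite('pics/c6.png',o)"
```

```text
(no output)
```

View pics/c6.png

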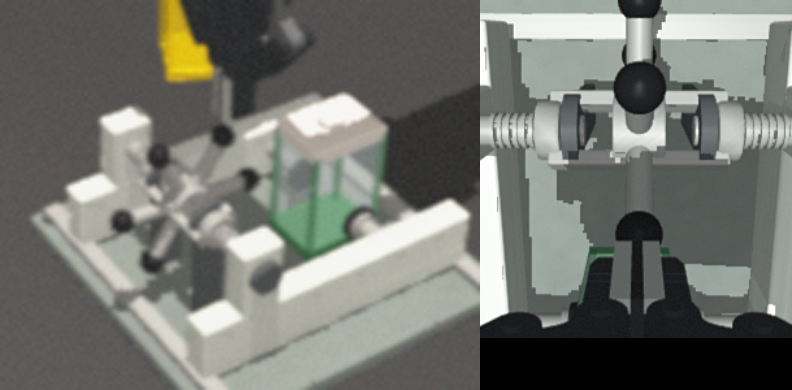

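The picture shows the shut fingers just behind the ball (right panel 638,225), laterally centred, and the cell upright between the feet. I'll keep pushing in small steps.

Emit:
play_rows(commands=[[0.2,0,0,0,0,0],[0.2,0,0,0,0,0]])

```text
time: 9.55
tool_pos: [0.5973, 0.0331, 0.1168]
tcp_rot: [-3.14, -0.094, 0.001]
wrist_force: [0.1, -0.4, 0.3]
width: -0.003
grip_force: 0.0
```

Emit:
play_rows(commands=[[0.2,0,0,0,0,0],[0.2,0,0,0,0,0]])

```text
time: 9.72
tool_pos: [0.6016, 0.0333, 0.117]
tcp_rot: [3.14, 0.094, -0.0]
wrist_force: [0.1, -0.4, -0.2]
width: -0.001
grip_force: 0.0
```

Emit:
play_rows(commands=[[0.2,0,0,0,0,0],[0.2,0,0,0,0,0]])

```text
time: 9.88
tool_pos: [0.6056, 0.0336, 0.117]
tcp_rot: [-3.14, -0.094, 0.0]
wrist_force: [0.3, 0.5, 0.7]
width: 0.003
grip_force: 0.0
```

Emit:
play_rows(commands=[[0.2,0,0,0,0,0],[0.2,0,0,0,0,0]])

```text
time: 10.05
tool_pos: [0.6096, 0.0338, 0.117]
tcp_rot: [3.14, 0.094, 0.0]
wrist_force: [0.2, -0.3, 0.2]
width: 0.003
grip_force: 0.0
```

```bash
python3 -c "
from h import *
b=optics.read_camera('wrist')[:,:,::-1].copy(); a=optics.read_camera('scene')[:,:,::-1].copy()[210:340,270:430]
a=cv2.resize(a,(480,390),interpolation=cv2.INTER_CUBIC);b=cv2.resize(b[100:360,200:440],(312,338))
o=np.zeros((390,792,3),np.uint8); o[:,:480]=a; o[:338,480:]=b
cv2.imwrite('pics/c7.png',o)"
```

```text
(no output)
```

View pics/c7.png

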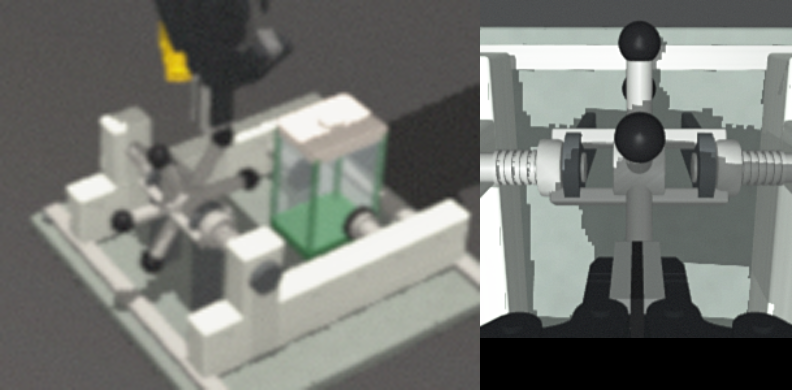

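The first ball I approached was the lower bar, and the fingers are now above it. The bar to push has its ball at panel (640,135), still ahead, and the next bar is at (640,40). I'll fit the axis x and q from these balls.

```bash
python3 -c "
from h import *
from scipy.optimize import least_squares
c=optics.camera_info('wrist'); c5=np.load('w5.npy',allow_pickle=True)[0]
U=lambda a,b:np.array([(a-480)/1.3+200,b/1.3+100])
obs=[(c,U(640,137),0),(c,U(639,42),1),(c5,np.array([329,57.]),0),(c5,np.array([327,100.]),-1)]
def X(p,k,yo=0): a=p[2]+k*np.pi/3; return [p[0]+.049*np.sin(a),p[1],.085+.049*np.cos(a)]
for sel in (obs,obs[:2]):
  for s in (-.6,0,.5):
    f=lambda p: np.concatenate([proj(X(p,k),cc)-u for cc,u,k in sel])
    r=least_squares(f,[.625,.035,s]); print(r.x,r.cost,r.fun.round(1))
"
```

```text
[ 0.64620182  0.03490689 -0.43011167] 3549.615674078174 [ -2.7  57.4   5.5  10.1  -1.5 -52.4  -3.2 -30.3]
[ 0.64619865  0.03490683 -0.4300298 ] 3549.6156749167717 [ -2.7  57.4   5.5  10.1  -1.5 -52.4  -3.2 -30.3]
[ 0.64619869  0.03490683 -0.43003071] 3549.61567484604 [ -2.7  57.4   5.5  10.1  -1.5 -52.4  -3.2 -30.3]
[ 0.69080306  0.03634616 -1.30223693] 9.308454307822423 [-3.4 -0.2  2.6  0.1]
[0.62846638 0.0360156  0.4570863 ] 4.115427327858246 [-1.8 -0.1  2.2  0.1]
[0.62846638 0.0360156  0.45708631] 4.1154273278584474 [-1.8 -0.1  2.2  0.1]
```

```bash
python3 -c "
from h import *
c=optics.camera_info('scene')
s=sensors.read_state();print(s['tool_pos'],s['wrist_force'],s['width'],s['time'])
for q in (.1,.457,.8):
  for k in range(-2,4):
    a=q+k*np.pi/3; P=[.628+.049*np.sin(a),.035,.085+.049*np.cos(a)];u=proj(P,c); print(q,k,((u-[270,210])*3).round(),u.round())
print('tip',((proj(s['tool_pos'],c)-[270,210])*3).round())
c=optics.camera_info('wrist')
for k in (-1,0,1):
    a=.457+k*np.pi/3; P=[.628+.049*np.sin(a),.035,.085+.049*np.cos(a)];print(k,P,(proj(P,c)-[200,100])*1.3+[480,0])
print('tip',(proj(s['tool_pos'],c)-[200,100])*1.3+[480,0])
"
```

```text
[0.60976436 0.03382898 0.11700228] [-0.094888    0.53801892 -0.09182264] 0.0002624632710676273 10.15
0.1 -2 [245. 205.] [352. 278.]
0.1 -1 [241. 149.] [350. 260.]
0.1 0 [182. 144.] [331. 258.]
0.1 1 [126. 198.] [312. 276.]
0.1 2 [134. 255.] [315. 295.]
0.1 3 [193. 256.] [334. 295.]
0.457 -2 [251. 183.] [354. 271.]
0.457 -1 [225. 139.] [345. 256.]
0.457 0 [158. 157.] [323. 262.]
0.457 1 [121. 221.] [310. 284.]
0.457 2 [151. 263.] [320. 298.]
0.457 3 [214. 243.] [341. 291.]
0.8 -2 [250. 164.] [353. 265.]
0.8 -1 [205. 137.] [338. 256.]
0.8 0 [140. 176.] [317. 269.]
0.8 1 [123. 240.] [311. 290.]
0.8 2 [171. 263.] [327. 298.]
0.8 3 [232. 225.] [347. 285.]
tip [212. 153.]
-1 [np.float64(0.6007302668963423), 0.035, np.float64(0.12571070690193523)] [631.94249561 276.15039145]
0 [np.float64(0.6496216398312695), 0.035, np.float64(0.12897163507315665)] [640.81065959 138.52533688]
1 [np.float64(0.6768913729349272), 0.035, np.float64(0.08826092817122143)] [644.51168685  43.65302096]
tip [636.91849543 241.71196534]
```

Emit:
play_rows(commands=[[0,0,-2.5,0,0,0],[-2.0,0,0,0,0,0],[-2.5,0,0,0,0,0],[0,0,2.0,0,0,0],[0,0,1.5,0,0,0]])

```text
time: 10.57
tool_pos: [0.5641, 0.0311, 0.1076]
tcp_rot: [3.14, 0.094, 0.003]
wrist_force: [0.2, 0.1, -0.8]
width: 0.003
grip_force: 0.0
```

Emit:
play_rows(commands=[[0,0,0.3,0,0,0],[0,0,0,0,0,0],[0,0,0,0,0,0]])

```text
time: 10.82
tool_pos: [0.5648, 0.0311, 0.1043]
tcp_rot: [-3.14, -0.094, -0.0]
wrist_force: [0.2, 0.1, 0.3]
width: 0.0
grip_force: 0.0
```

```bash
python3 -c "
from h import *
s=sensors.read_state();c=optics.camera_info('scene');print(s['tool_pos'],s['wrist_force'],proj(s['tool_pos'],c))
a=optics.read_camera('scene')[:,:,::-1].copy()[200:300,300:400]
cv2.imwrite('pics/c8.png',cv2.resize(a,(600,600),interpolation=cv2.INTER_CUBIC))"
```

```text
[0.56480618 0.03113287 0.10430334] [0.2324099  0.07819436 0.263968  ] [359.2132734  258.81117839]
```

View pics/c8.png

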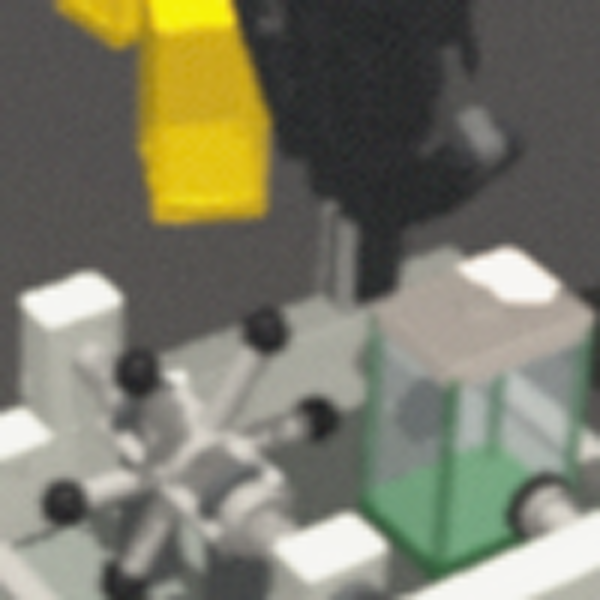

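The crop shows the fingertips ending at about (340,305), against (355,353) predicted for the TCP. The real tips are therefore ~14 mm higher, and they passed over the ball. I'll lower a little more and push again.

Emit:
play_rows(commands=[[0,0,0.6,0,0,0],[0.4,0,0,0,0,0],[0.4,0,0,0,0,0],[0.3,0,0,0,0,0]])

```text
time: 11.2
tool_pos: [0.5764, 0.0318, 0.0983]
tcp_rot: [-3.14, -0.094, -0.001]
wrist_force: [0.3, 0.3, -0.5]
width: -0.001
grip_force: 0.0
```

Emit:
play_rows(commands=[[0.3,0,0,0,0,0],[0.3,0,0,0,0,0]])

```text
time: 11.37
tool_pos: [0.5819, 0.0322, 0.0982]
tcp_rot: [3.14, 0.094, -0.0]
wrist_force: [-5.8, -0.6, 2.0]
width: -0.0
grip_force: 3.7
```

Emit:
play_rows(commands=[[0.2,0,0,0,0,0],[0.2,0,0,0,0,0]])

```text
time: 11.53
tool_pos: [0.582, 0.0322, 0.0978]
tcp_rot: [3.14, 0.094, -0.013]
wrist_force: [-14.9, -0.6, 11.7]
width: 0.0
grip_force: 7.6
```

Emit:
play_rows(commands=[[0.2,0,0,0,0,0],[0.2,0,0,0,0,0]])

```text
time: 11.7
tool_pos: [0.5832, 0.0322, 0.0977]
tcp_rot: [3.139, 0.094, -0.022]
wrist_force: [-16.3, -1.1, 13.1]
width: -0.002
grip_force: 8.3
```

The contact is jammed by rubbing, with Fz at 13 N. I'll follow the ball's arc upward.

Emit:
play_rows(commands=[[0,0,-0.2,0,0,0],[0,0,-0.2,0,0,0]])

```text
time: 11.87
tool_pos: [0.5865, 0.0325, 0.1006]
tcp_rot: [3.14, 0.094, -0.01]
wrist_force: [-3.6, 0.3, -2.4]
width: 0.001
grip_force: 1.9
```

Emit:
play_rows(commands=[[0.1,0,-0.15,0,0,0],[0.1,0,-0.15,0,0,0]])

```text
time: 12.03
tool_pos: [0.5898, 0.0328, 0.1038]
tcp_rot: [-3.14, -0.094, 0.006]
wrist_force: [-3.6, 0.2, -2.7]
width: -0.002
grip_force: 2.0
```

Emit:
play_rows(commands=[[0.25,0,-0.15,0,0,0],[0.25,0,-0.15,0,0,0],[0.25,0,-0.12,0,0,0],[0.25,0,-0.1,0,0,0]])

```text
time: 12.37
tool_pos: [0.6017, 0.0334, 0.1103]
tcp_rot: [-3.14, -0.094, 0.0]
wrist_force: [-3.9, 0.8, -2.0]
width: 0.0
grip_force: 2.1
```

Emit:
play_rows(commands=[[0.25,0,-0.06,0,0,0],[0.25,0,-0.05,0,0,0],[0.25,0,-0.03,0,0,0],[0.25,0,-0.02,0,0,0]])

```text
time: 12.7
tool_pos: [0.6119, 0.034, 0.1122]
tcp_rot: [-3.14, -0.094, -0.001]
wrist_force: [-5.6, 0.2, 0.2]
width: -0.0
grip_force: 2.3
```

Emit:
play_rows(commands=[[0.25,0,0.02,0,0,0],[0.25,0,0.03,0,0,0],[0.25,0,0.05,0,0,0]])

```text
time: 12.95
tool_pos: [0.6202, 0.0344, 0.1122]
tcp_rot: [3.14, 0.094, 0.004]
wrist_force: [-5.3, 0.1, 4.1]
width: 0.001
grip_force: 3.2
```

Emit:
play_rows(commands=[[0.25,0,0.08,0,0,0],[0.25,0,0.1,0,0,0],[0.2,0,0.1,0,0,0]])

```text
time: 13.2
tool_pos: [0.6288, 0.0349, 0.1107]
tcp_rot: [3.14, 0.094, 0.009]
wrist_force: [-4.2, -0.1, 7.1]
width: -0.004
grip_force: 3.8
```

```bash
cat >> h.py <<'E'
def tq(k,off=.0187,x0=.6285):
    s=sensors.read_state(); f=-s["wrist_force"]; bx=s["tool_pos"][0]+off-x0; a=np.arcsin(bx/.049)
    print("t",round(s["time"],2),"bar deg",np.degrees(a).round(1),"q",(a+k*np.pi/3).round(3),"tq",(f[0]*.049*np.cos(a)-(bx-.008)*f[2]).round(3),"F",-f.round(1), "pos",s["tool_pos"].round(4))
E
python3 -c "
from h import *
tq(1)"
```

```text
t 13.2 bar deg 22.8 q 1.446 tq 0.267 F [-4.2 -0.1  7.1] pos [0.6288 0.0349 0.1107]
```

Emit:
play_rows(commands=[[-0.5,0,0,0,0,0],[0,0,-3.5,0,0,0],[-1.5,0,-1.0,0,0,0],[-3.0,0,0,0,0,0],[-0.9,0,0,0,0,0]])

```text
time: 13.62
tool_pos: [0.5668, 0.0311, 0.1548]
tcp_rot: [3.14, 0.094, 0.006]
wrist_force: [-0.4, 0.1, 0.1]
width: 0.004
grip_force: 0.0
```

Emit:
play_rows(commands=[[0,0,2.0,0,0,0],[0,0,2.5,0,0,0],[0,0,1.0,0,0,0],[0,0,0,0,0,0],[0,0,0,0,0,0]])

```text
time: 14.03
tool_pos: [0.567, 0.0313, 0.0974]
tcp_rot: [-3.14, -0.094, 0.001]
wrist_force: [-0.1, 1.4, 0.6]
width: 0.004
grip_force: 0.0
```

```bash
python3 -c "
from h import *
tq(2)
c=optics.camera_info('top'); im=optics.read_camera('top')[:,:,::-1].copy(); cv2.imwrite('pics/t9.png',im)
h=im.max(axis=2)
for r in range(270,280,2): print(r,h[r,268:328].tolist())
"
```

```text
t 14.03 bar deg -60.9 q 1.032 tq -0.029 F [-0.1  1.4  0.6] pos [0.567  0.0313 0.0974]
270 [255, 252, 200, 111, 109, 107, 164, 183, 182, 183, 183, 183, 184, 180, 165, 167, 173, 174, 176, 175, 174, 175, 176, 176, 175, 174, 175, 177, 175, 173, 175, 176, 175, 140, 109, 111, 115, 120, 121, 119, 117, 113, 110, 100, 84, 89, 97, 100, 100, 102, 102, 107, 107, 106, 147, 168, 169, 170, 171, 170]
272 [255, 255, 206, 113, 109, 107, 164, 182, 182, 180, 181, 181, 181, 170, 136, 157, 174, 174, 174, 175, 177, 174, 237, 255, 255, 255, 255, 255, 254, 255, 255, 255, 255, 210, 123, 112, 115, 119, 121, 120, 118, 114, 107, 99, 84, 128, 146, 145, 142, 139, 139, 140, 141, 143, 188, 244, 255, 217, 172, 172]
274 [255, 255, 210, 161, 174, 177, 178, 180, 182, 183, 185, 189, 190, 197, 167, 159, 173, 175, 176, 174, 176, 175, 236, 255, 255, 254, 230, 211, 242, 255, 255, 255, 255, 210, 123, 109, 117, 117, 121, 122, 116, 111, 106, 98, 84, 158, 179, 179, 178, 175, 173, 170, 169, 168, 178, 241, 255, 217, 171, 171]
276 [255, 255, 214, 192, 223, 229, 225, 222, 220, 210, 204, 202, 198, 198, 183, 151, 166, 175, 175, 175, 176, 231, 253, 255, 255, 255, 255, 255, 255, 255, 255, 255, 255, 208, 115, 110, 116, 120, 119, 120, 118, 114, 109, 99, 84, 111, 125, 124, 125, 124, 124, 170, 185, 187, 178, 240, 255, 224, 180, 169]
278 [255, 255, 221, 160, 156, 165, 163, 160, 156, 153, 153, 153, 143, 150, 165, 144, 163, 176, 176, 175, 175, 175, 237, 255, 255, 255, 255, 255, 255, 255, 255, 255, 255, 202, 102, 110, 114, 120, 119, 120, 118, 113, 106, 99, 84, 163, 185, 183, 185, 185, 184, 185, 187, 186, 165, 237, 255, 255, 224, 179]
```

Emit:
play_rows(commands=[[0.4,0,0,0,0,0],[0.4,0,-0.1,0,0,0],[0.3,0,-0.1,0,0,0],[0.15,0,-0.1,0,0,0]])

```text
time: 14.42
tool_pos: [0.5793, 0.032, 0.1013]
tcp_rot: [3.14, 0.094, -0.003]
wrist_force: [-3.3, -1.5, -1.7]
width: -0.001
grip_force: 1.6
```

Emit:
play_rows(commands=[[0.15,0,-0.12,0,0,0],[0.15,0,-0.12,0,0,0]])

```text
time: 14.58
tool_pos: [0.5804, 0.0321, 0.1025]
tcp_rot: [3.14, 0.094, -0.007]
wrist_force: [-5.4, -0.3, -1.7]
width: 0.001
grip_force: 2.4
```

```bash
python3 -c "
from h import *
tq(2)"
```

```text
t 14.58 bar deg -36.8 q 1.451 tq 0.276 F [-5.4 -0.3 -1.7] pos [0.5804 0.0321 0.1025]
```

Emit:
play_rows(commands=[[0.12,0,-0.12,0,0,0],[0.12,0,-0.12,0,0,0]])

```text
time: 14.75
tool_pos: [0.5826, 0.0323, 0.1047]
tcp_rot: [3.14, 0.094, -0.008]
wrist_force: [-5.1, 0.4, -1.2]
width: -0.002
grip_force: 2.1
```

```bash
python3 -c "
from h import *
tq(2)"
```

```text
t 14.75 bar deg -33.7 q 1.507 tq 0.249 F [-5.1  0.4 -1.2] pos [0.5826 0.0323 0.1047]
```

Emit:
play_rows(commands=[[0.12,0,-0.1,0,0,0],[0.12,0,-0.1,0,0,0]])

```text
time: 14.92
tool_pos: [0.5851, 0.0325, 0.1068]
tcp_rot: [-3.14, -0.094, 0.008]
wrist_force: [-5.4, -0.4, 0.3]
width: 0.002
grip_force: 2.2
```

```bash
python3 -c "
from h import *
tq(2)"
```

```text
t 14.92 bar deg -30.3 q 1.565 tq 0.222 F [-5.4 -0.4  0.3] pos [0.5851 0.0325 0.1068]
```

Emit:
play_rows(commands=[[0.12,0,-0.1,0,0,0],[0.12,0,-0.1,0,0,0]])

```text
time: 15.08
tool_pos: [0.5875, 0.0327, 0.109]
tcp_rot: [-3.14, -0.094, 0.007]
wrist_force: [-6.2, -0.5, -0.1]
width: 0.002
grip_force: 2.3
```

```bash
python3 -c "
from h import *
tq(2)"
```

```text
t 15.08 bar deg -27.1 q 1.622 tq 0.271 F [-6.2 -0.5 -0.1] pos [0.5875 0.0327 0.109 ]
```

Emit:
play_rows(commands=[[0.13,0,-0.06,0,0,0],[0.13,0,-0.06,0,0,0]])

```text
time: 15.25
tool_pos: [0.5901, 0.0328, 0.1105]
tcp_rot: [-3.14, -0.094, 0.007]
wrist_force: [-6.9, 0.5, 2.5]
width: -0.0
grip_force: 3.3
```

```bash
python3 -c "
from h import *
tq(2)"
```

```text
t 15.25 bar deg -23.7 q 1.681 tq 0.239 F [-6.9  0.5  2.5] pos [0.5901 0.0328 0.1105]
```

Emit:
play_rows(commands=[[0.13,0,-0.06,0,0,0],[0.13,0,-0.06,0,0,0]])

```text
time: 15.42
tool_pos: [0.5927, 0.033, 0.1119]
tcp_rot: [-3.14, -0.094, 0.007]
wrist_force: [-6.3, 0.1, 2.4]
width: -0.001
grip_force: 3.5
```

```bash
python3 -c "
from h import *
tq(2)"
```

```text
t 15.42 bar deg -20.4 q 1.738 tq 0.231 F [-6.3  0.1  2.4] pos [0.5927 0.033  0.1119]
```

Emit:
play_rows(commands=[[0.13,0,-0.05,0,0,0],[0.13,0,-0.05,0,0,0]])

```text
time: 15.58
tool_pos: [0.5953, 0.0331, 0.1131]
tcp_rot: [-3.14, -0.094, 0.007]
wrist_force: [-7.8, -0.4, 3.4]
width: 0.001
grip_force: 4.0
```

```bash
python3 -c "
from h import *
tq(2)"
```

```text
t 15.58 bar deg -17.2 q 1.794 tq 0.286 F [-7.8 -0.4  3.4] pos [0.5953 0.0331 0.1131]
```

Emit:
play_rows(commands=[[0.12,0,-0.05,0,0,0],[0.12,0,-0.05,0,0,0]])

```text
time: 15.75
tool_pos: [0.5977, 0.0333, 0.1141]
tcp_rot: [-3.14, -0.094, 0.007]
wrist_force: [-7.8, -0.3, 3.5]
width: -0.0
grip_force: 3.9
```

```bash
python3 -c "
from h import *
tq(2)
im=optics.read_camera('top')[:,:,::-1].copy()
tq(2)
im=optics.read_camera('scene')[:,:,::-1].copy();cv2.imwrite('pics/s10.png',im)
tq(2)"
```

```text
t 15.75 bar deg -14.3 q 1.845 tq 0.301 F [-7.8 -0.3  3.5] pos [0.5977 0.0333 0.1141]
t 15.8 bar deg -13.9 q 1.852 tq 0.285 F [-7.2  0.3  2.9] pos [0.598  0.0333 0.1142]
t 15.85 bar deg -13.9 q 1.852 tq 0.251 F [-6.7 -0.4  3.3] pos [0.5981 0.0333 0.1142]
```

Emit:
play_rows(commands=[[0.12,0,-0.05,0,0,0],[0.12,0,-0.05,0,0,0]])

```text
time: 16.02
tool_pos: [0.6, 0.0334, 0.115]
tcp_rot: [-3.14, -0.094, 0.008]
wrist_force: [-7.9, -1.0, 2.6]
width: 0.001
grip_force: 3.6
```

```bash
python3 -c "
from h import *
tq(2)"
```

```text
t 16.02 bar deg -11.6 q 1.892 tq 0.335 F [-7.9 -1.   2.6] pos [0.6    0.0334 0.115 ]
```

Emit:
play_rows(commands=[[0.12,0,-0.03,0,0,0],[0.12,0,-0.03,0,0,0]])

```text
time: 16.18
tool_pos: [0.6024, 0.0335, 0.1157]
tcp_rot: [-3.14, -0.094, 0.008]
wrist_force: [-8.2, 1.1, 3.9]
width: 0.002
grip_force: 4.2
```

```bash
python3 -c "
from h import *
tq(2)"
```

```text
t 16.18 bar deg -8.7 q 1.943 tq 0.336 F [-8.2  1.1  3.9] pos [0.6024 0.0335 0.1157]
```

Emit:
play_rows(commands=[[0.12,0,-0.02,0,0,0],[0.12,0,-0.02,0,0,0]])

```text
time: 16.35
tool_pos: [0.6049, 0.0337, 0.1163]
tcp_rot: [-3.14, -0.094, 0.007]
wrist_force: [-8.0, -0.4, 5.4]
width: 0.003
grip_force: 4.7
```

```bash
python3 -c "
from h import *
tq(2)"
```

```text
t 16.35 bar deg -5.8 q 1.994 tq 0.321 F [-8.  -0.4  5.4] pos [0.6049 0.0337 0.1163]
```

Emit:
play_rows(commands=[[0.1,0,-0.04,0,0,0],[0.1,0,-0.04,0,0,0]])

```text
time: 16.52
tool_pos: [0.6067, 0.0338, 0.1168]
tcp_rot: [-3.14, -0.094, 0.008]
wrist_force: [-7.5, -0.4, 2.7]
width: 0.001
grip_force: 3.8
```

```bash
python3 -c "
from h import *
tq(2)
c=optics.camera_info('scene')
im=optics.read_camera('scene')[:,:,::-1].copy();cv2.imwrite('pics/s11.png',im)
tq(2)
a=cv2.imread('pics/s10.png').astype(int); print(np.abs(a-im)[230:330,340:440].mean())
"
```

```text
t 16.52 bar deg -3.6 q 2.032 tq 0.337 F [-7.5 -0.4  2.7] pos [0.6067 0.0338 0.1168]
t 16.57 bar deg -3.3 q 2.036 tq 0.396 F [-8.7  0.6  2.8] pos [0.607  0.0338 0.1169]
4.7005
```

Emit:
play_rows(commands=[[0.08,0,-0.03,0,0,0]])

```text
time: 16.65
tool_pos: [0.6074, 0.0338, 0.117]
tcp_rot: [-3.14, -0.094, 0.008]
wrist_force: [-7.2, 0.2, 3.6]
width: -0.001
grip_force: 3.8
```

```bash
python3 -c "
from h import *
tq(2)"
```

```text
t 16.65 bar deg -2.8 q 2.045 tq 0.315 F [-7.2  0.2  3.6] pos [0.6074 0.0338 0.117 ]
```

Emit:
play_rows(commands=[[-0.5,0,0,0,0,0],[-0.2,0,0,0,0,0],[0,0,-2.0,0,0,0],[0,0,-3.5,0,0,0],[0,0,-3.5,0,0,0]])

```text
time: 17.07
tool_pos: [0.602, 0.0335, 0.2068]
tcp_rot: [-3.14, -0.094, 0.003]
wrist_force: [-0.0, 0.7, 0.6]
width: -0.003
grip_force: 0.0
```

Emit:
play_rows(commands=[[-3.0,0,-2.0,0,0,0],[-3.0,0,0,0,0,0],[-2.5,0,0,0,0,0],[0,0,0,0,0,0],[0,0,0,0,0,0]])

```text
time: 17.48
tool_pos: [0.5179, 0.0283, 0.2282]
tcp_rot: [3.14, 0.094, 0.005]
wrist_force: [0.5, 0.3, -0.8]
width: 0.003
grip_force: 0.0
```

```bash
python3 -c "
from h import *
from scipy.optimize import least_squares
c=optics.camera_info('wrist'); im=optics.read_camera('wrist')[:,:,::-1].copy(); cv2.imwrite('pics/w12.png',im)
g=im.max(axis=2); m=(g<30).astype(np.uint8); m[330:]=0
for k in cv2.findContours(m,0,1)[0]:
  if cv2.contourArea(k)>60: print(cv2.minEnclosingCircle(k),cv2.contourArea(k))
for k in (-3,-2,-1):
    a=2.05+k*np.pi/3; print(k,proj([.6285+.049*np.sin(a),.035,.085+.049*np.cos(a)],c))
hsv=cv2.cvtColor(im,cv2.COLOR_BGR2HSV); m=((hsv[:,:,1]<40)&(hsv[:,:,2]>130)).astype(np.uint8)
u=proj([.509,.031,.107],c); print('lid expected',u)
r=int(u[1]); print('row',r,hsv[r,240:400,2].tolist())
"
```

```text
((351.0, 323.0), 10.816754341125488) 183.5
((289.5, 323.0), 11.236202239990234) 170.5
((348.5, 303.5), 9.617792129516602) 133.5
((292.5, 304.0), 9.861641883850098) 133.0
((320.0, 307.1704406738281), 22.19310760498047) 295.0
((322.0789489746094, 130.55262756347656), 12.619890213012695) 300.5
((321.5, 69.5), 12.747649192810059) 126.5
((322.0, 4.961538314819336), 12.067281723022461) 132.0
-3 [316.9356316  129.94769592]
-2 [320.33916365  61.29499534]
-1 [324.37530932  -6.83848964]
lid expected [316.53450791 232.60674506]
row 232 [250, 249, 250, 251, 252, 252, 251, 251, 250, 250, 250, 251, 251, 251, 253, 247, 222, 110, 99, 107, 105, 107, 106, 99, 88, 85, 98, 163, 163, 162, 161, 163, 162, 162, 161, 164, 162, 162, 162, 165, 165, 162, 162, 160, 160, 159, 160, 158, 140, 149, 161, 159, 158, 159, 159, 157, 158, 158, 159, 157, 158, 158, 159, 157, 160, 159, 158, 159, 157, 157, 157, 159, 161, 159, 159, 158, 156, 157, 160, 158, 159, 157, 158, 158, 159, 158, 159, 156, 159, 158, 159, 158, 160, 158, 159, 159, 157, 159, 158, 159, 157, 158, 158, 158, 158, 154, 145, 94, 85, 89, 91, 90, 90, 89, 90, 91, 90, 91, 90, 92, 91, 90, 90, 92, 90, 89, 89, 90, 89, 89, 88, 89, 90, 93, 89, 93, 91, 90, 97, 106, 107, 106, 108, 104, 102, 114, 147, 154, 160, 159, 154, 155, 152, 154, 158, 161, 160, 158, 154, 153]
```

The last average (~0.33 N·m, rising with q) puts the grip at about 12 N. I'll move the arm clear and check the cell's pose numerically.

Emit:
play_rows(commands=[[0,4.0,-1.0,0,0,0],[0,4.0,0,0,0,0],[0,4.0,0,0,0,0],[0,4.0,0,0,0,0],[0,4.0,0,0,0,0]])

```text
time: 17.95
tool_pos: [0.5314, -0.1735, 0.2374]
tcp_rot: [3.14, 0.095, 0.003]
wrist_force: [0.7, -0.3, 0.0]
width: 0.003
grip_force: 0.0
```

Emit:
play_rows(commands=[[0,4.0,0,0,0,0],[0,3.0,0,0,0,0],[0,0,0,0,0,0],[0,0,0,0,0,0]])

```text
time: 18.28
tool_pos: [0.535, -0.2433, 0.2366]
tcp_rot: [-3.14, -0.089, -0.0]
wrist_force: [-0.0, -0.0, -1.0]
width: 0.004
grip_force: 0.0
```

```bash
python3 -c "
from h import *
c=optics.camera_info('top'); im=optics.read_camera('top')[:,:,::-1].copy(); cv2.imwrite('pics/t13.png',im)
sc=optics.read_camera('scene')[:,:,::-1].copy(); cv2.imwrite('pics/s13.png',sc)
hsv=cv2.cvtColor(im,cv2.COLOR_BGR2HSV); m=np.zeros((480,640),np.uint8); sl=np.s_[254:296,275:316]
m[sl]=((hsv[sl][:,:,1]<40)&(hsv[sl][:,:,2]>215))
k=max(cv2.findContours(m,0,1)[0],key=cv2.contourArea); r=cv2.minAreaRect(k); b=cv2.boxPoints(r)
P=np.array([ray(p,.107,c) for p in b]); e=np.diff(np.vstack([P,P[:1]]),axis=0)
print(r,P.mean(0),np.linalg.norm(e,axis=1).round(4),np.degrees(np.arctan2(e[:,1],e[:,0])).round(1))
x=np.array([.9984,.0567,0]);y=np.array([-.0567,.9984,0]);B=np.array([.5077,.0298,0]); d=P.mean(0)-B; print('stand x,y',d@x,d@y)
for rr in (268,274,278): print(im.max(axis=2)[rr,255:340].tolist())
cs=optics.camera_info('scene')
h2=cv2.cvtColor(sc,cv2.COLOR_BGR2HSV); g=((h2[:,:,0]>50)&(h2[:,:,0]<80)&(h2[:,:,1]>110)).astype(np.uint8); g[:, :330]=0
k=max(cv2.findContours(g,0,1)[0],key=cv2.contourArea);bb=cv2.boundingRect(k);print('green',bb)
corn=[proj(B+x*i+y*(j+d@y)+np.array([0,0,z]),cs).round(1).tolist() for z in (.012,.107) for i in (-.03,.03) for j in (-.023,.023)]; print(corn)
"
```

```text
((293.05072021484375, 270.71063232421875), (25.791431427001953, 19.6641845703125), 85.91438293457031) [0.51398518 0.03332525 0.107     ] [0.0447 0.0584 0.0445 0.0584] [ -87.  -176.7   93.1    3.4]
stand x,y 0.006475005087069294 0.0031632436693134597
[184, 183, 183, 184, 185, 184, 182, 169, 236, 255, 255, 255, 255, 255, 255, 251, 200, 114, 107, 165, 182, 182, 180, 180, 180, 181, 182, 182, 224, 248, 254, 254, 255, 254, 255, 237, 245, 255, 255, 255, 255, 242, 248, 255, 255, 255, 255, 254, 209, 164, 125, 57, 75, 158, 183, 183, 182, 179, 179, 182, 183, 183, 182, 182, 184, 170, 235, 255, 255, 255, 255, 255, 254, 254, 204, 106, 167, 187, 185, 185, 183, 186, 185, 187, 188]
[185, 187, 184, 183, 185, 184, 185, 184, 211, 245, 254, 255, 255, 255, 255, 255, 212, 130, 159, 176, 180, 181, 182, 184, 186, 186, 191, 196, 157, 231, 254, 254, 254, 254, 254, 254, 245, 250, 255, 254, 237, 245, 254, 254, 254, 255, 254, 255, 228, 182, 119, 46, 112, 181, 182, 177, 183, 182, 180, 177, 176, 175, 174, 172, 171, 168, 196, 244, 255, 255, 255, 255, 255, 255, 220, 146, 168, 186, 186, 186, 186, 187, 188, 188, 188]
[185, 185, 187, 185, 184, 186, 184, 182, 188, 240, 255, 255, 255, 255, 255, 255, 236, 175, 146, 161, 156, 152, 153, 151, 154, 141, 132, 156, 138, 229, 254, 254, 254, 255, 254, 255, 255, 254, 254, 254, 254, 254, 255, 254, 254, 254, 254, 254, 250, 203, 129, 75, 41, 74, 159, 183, 184, 183, 183, 182, 184, 183, 184, 184, 184, 184, 175, 238, 255, 255, 255, 255, 255, 254, 232, 170, 165, 183, 186, 188, 188, 187, 188, 189, 189]Traceback (most recent call last):
  File "<string>", line 14, in <module>
    k=max(cv2.findContours(g,0,1)[0],key=cv2.contourArea);bb=cv2.boundingRect(k);print('green',bb)
ValueError: max() iterable argument is empty
```

```bash
python3 -c "
from h import *
print(order.finish_job())"
```

```text
the job is handed in; nothing more can be done
None
```

I handed the job in at about 18 s. The cell is upright on the bed, clamped at an estimated 10–12 N per foot (from wrist force and turn angle, not read directly), and sits about 6 mm towards the turnbuckle and 3 mm to +y of the bed point. The arm is clear, and it never went near the bottle, beaker or cork ring.

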